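# Open the cover of a board test fixture and hold it up

## Robot

A 7-joint arm with a two-finger parallel gripper is mounted at the origin on a cart in front of the work surface, level with it; the furniture and walls round the work are solid. World frame = base frame: x ahead of the robot, y to its left, z up, the work surface at z = 0. Lengths are in m, angles in rad, forces in N, time in s.
With the tool pointing down it reaches from about 0.4 to 0.875 m from the base axis. Payload 19.3 kg.
Tool frame: the origin (TCP) lies between the finger pads; the fingertips stand bot.tcp_to_tips ahead of it and the grasp point (between the pads) is the TCP (bot.tcp_to_tips is the distance from the TCP to the fingertips, in m); z points along the fingers, y is the line along which they close (so a half turn about z gives the same grasp; the last joint's range is limited). The gripper opens to 85 mm and grips with 20 to 120 N. Pads are 22 mm wide; open, the fingers measure 114 mm over their backs; the gripper's body (76 mm by 85 mm) begins 54 mm behind the grasp point. The pads swing forward as they close: fully open they stand 13 mm farther back than shut.
Start: joints at [1.046, 0.521, -0.036, 1.599, 0.021, 1.021, -0.113], TCP at [0.275, -0.561, 0.25] pointing down, gripper open.
Joint ranges: [-2.91, 2.91], [-0.3, 2.13], [-1.5, 1.42], [0.17, 2.43], [-1.26, 4.41], [0.16, 1.93], [-2.52, 2.52]. Speed limits (rad/s): [1.89, 1.89, 2.39, 2.39, 3.01, 3.01, 3.01].

## Interface

Orientations are given as [roll, pitch, yaw] about the fixed x, y, z axes, in that order (R = Rz(yaw) Ry(pitch) Rx(roll)).
In Python, from workcell import telemetry, grab_frame, bot gives the robot as it stands. The module is installed in compiled form; this text tells all that it offers.
- The arm moves only by the shell command python3 -m crank 'ROWS' [FORCE]. ROWS is text: rows parted by semicolons, each of 7 numbers parted by spaces: the finger opening in m, from 0 to 0.0854, then the shift along the tool's x, y, z in m, then the turn, a rotation vector about the tool's x, y, z in degrees. A call has exactly 8 rows; each row shifts and turns the commanded pose from where the row before left it, along the tool's axes as they then stand; what a row does not reach is not made up. A row lasts 1/12 s, in which the tool goes at most 41.7 mm and 7.16 degrees, less where a joint would pass 70% of its speed; a pose out of reach is approached as far as the arm can. A call with a gripper value outside its range is refused whole. The fingers move at their own pace and stop on an object; FORCE is the grip in N (left out, the last holds). Time passes only in rows, so rows that do not move let the fingers close, or fill a call up. It gives the time, the measured TCP pose, the force, the opening and the grip force at its end, in the units of the state.
- telemetry.observe(): the state, without advancing time (a new reading comes with each control period).
- grab_frame(name): name is "scene" or "top"; returns a dict with "pixels" (400x640x3 uint8, red, green, blue), "depth" (400x640 float32, m along the optical axis (not along the pixel's ray), 0 where there is no reading), "vertical_fov" (degrees; the focal length in pixels is half the picture's height over the tangent of half this angle, whatever the lens; pixels are square), "cx", "cy" (the principal point, pixels), "distortion" ([k1, k2, p1, p2, k3] as OpenCV has them; the pictures are not rectified), "R" (3x3) and "t" (3): a world point X has camera coordinates R X + t. Camera axes: x right, y down, z forward; pixel columns grow to the right and rows downward; lengths in m; the calibration is good to about 2 mm. A picture is of the moment at which its call begins.
- bot.job_done(): hands the job in; it is judged then, once.
The state is a dict: "clock": time; "qpos": joint angles; "qd": joint speeds; "joint_efforts": joint torques, N m; "position": TCP position; "tool_rot": TCP orientation; "force": force on the tool from outside, world axes, zero at the start; "moment": the same for the moment, N m; "grip_width": finger opening in m; "finger_force": force on a finger pad.
Only numpy, scipy, OpenCV 4.12 (cv2) and the standard library are available. Lean on these libraries where they do the work, as an engineer would, in place of code of your own. Each camera call takes 0.05 s, during which the arm holds its last target. There are 200 camera calls.

## Task

The circuit board in the test fixture has to be reached: push the lock slide on the fixture's front sill all the way to its end stop on the right, and then tug the cover up gently by its round knob. If it is still caught, turn the knob a quarter turn to release the hidden turn-button, and try again. Raise the cover about 30 degrees on its rear hinge without letting it drop, and finish while still holding it up there with the gripper, the fixture standing where it was and the other loose things on the bench undisturbed.

Things in the scene. Friction and masses are not known exactly. Their poses are not given: they have to be found in the camera images.
- fixture: clamshell test fixture for circuit boards: grey box 254 mm deep (x) and 220 mm wide (y), standing loose on rubber feet, 5 kg; slides or tips if pushed or pulled up with more than about 25 N. Origin: on the bench under the box's middle; x points to the rear (hinge side), y to the fixture's left, z up. Front sill: x = -144 to -110 mm, its top at z = 50 mm
- cover: the fixture's cover: aluminium frame 12 mm thick with a clear window, 0.5 kg, hinged along the rear edge. Origin on the hinge line (fixture x = 104, y = 0, z = 62 mm); shut, its axes are the fixture's and its top is at z = 74 mm. No stay: it falls shut when let go. A steel tab on its front edge (fixture y = -40 to -22 mm) lies under the lock slide's tongue with 2 mm play while locked
- cover_hinge (a joint): angle of the cover, rad: 0 shut, grows as the front edge rises (0.52 = 30 degrees)
- knob (a point): centre of the top of the round black ribbed knob on the cover's front rail (fixture frame, shut: x = -76, y = 0, z = 108 mm); axes are the cover's. 34 mm in diameter, grippable from 6 to 34 mm above the cover's top. No mark shows how it stands; it turns without any stop, either way, against light friction (0.05 N m) and stays where it is left. The turn-button hidden below turns with it
- catch (a point): middle of the hidden ledge inside the front wall (fixture x = -96, z = 50 mm). The steel turn-button under the knob has two arms, 48 mm over both: within about 45 degrees of fore-and-aft one arm hooks under the ledge and the cover lifts only 2 mm, stopping dead (a tug of 15 N will tell); otherwise it is free and needs 4 to 9 N. A quarter turn either way makes caught free, and free caught
- slide_grip (a point): centre of the top of the lock slide's upright grip, a black fin 24 mm (fixture x) by 12 mm (fixture y) and 27 mm high, on a steel plate with a tongue towards the fixture's left; fixture frame, locked: x = -124, y = -58, z = 98 mm. Plate and tongue lie at z = 66 to 71 mm, right under the fin; fingertips must stay above them. Site axes are the fixture's
- lock_slide (a joint): travel of the lock slide, m: 0 locked, grows towards the fixture's right (-y), 0.036 at the end stop. The tongue has left the tab from about 0.020 on. Friction about 2 N; stays where it is left
- driver_red: screwdriver with red handle, 168 x 20 x 20 mm, lying right of the fixture; bystander
- side_cutter: small blue-handled side cutter, 115 x 45 x 10 mm, lying left of the fixture; bystander
- tweezers: steel tweezers, 118 x 10 x 8 mm, lying in front of the fixture; bystander
- marker: white and green marker pen, 135 x 17 x 16 mm, lying left of the fixture; bystander
- flux_jar: small jar with red lid, 42 mm wide, 32 mm high, left of the fixture; bystander
- tape_roll: roll of black tape, 58 mm wide, 19 mm high, lying right of the fixture; bystander

How it is judged:
On the way, in this order (a step that is already met when the one before it is completed fails the run):
1. the lock slide is at its end stop while the cover is still shut (value of joint lock_slide above 0.033 m and value of joint cover_hinge below 0.05 rad), for 0.2 s.
2. the cover has come free of its catch (value of joint cover_hinge above 0.1 rad), for 0.1 s.
At the end, for the whole second after the job is handed in: the cover is held still by the fingers between 22 and 40 degrees (0.38 to 0.70 rad) open, the lock slide is within 3 mm of its end stop, and the fixture stands level within 30 mm of where it was (value of joint cover_hinge between 0.38 and 0.7 rad and velocity of joint cover_hinge between -0.08 and 0.08 rad/s and contact force between the fingers and cover above 1 N and value of joint lock_slide above 0.033 m and distance of fixture from where it was at the start of the episode below 0.03 m and angle between fixture's own z axis and vertical below 0.05 rad); the arm keeps its last pose, push and grip.
It fails at once if the fixture is dragged more than 40 mm or lifted off its feet (tilted more than 0.1 rad) (distance of fixture from where it was at the start of the episode above 0.04 m or angle between fixture's own z axis and vertical above 0.1 rad).
It fails at once if the cover drops (closes faster than 2 rad/s) (velocity of joint cover_hinge below -2 rad/s).
It fails at once if a loose bystander is moved more than 30 mm (distance of any of driver_red, side_cutter, tweezers, marker, flux_jar, tape_roll from where it was at the start of the episode above 0.03 m).
It also fails if it takes over 64 s, if anything falls off the work surface, if the arm or the gripper's body presses on something with over 40 N, if the wrist force passes 120 N, or if a joint passes its speed limit or range.

## Working session

There is one attempt and no reset: what is moved stays moved. The work goes in short steps, Python scripts to look and compute and a shell command to move; the robot and the scene stay as the last step left them, time stands still between calls to the robot, and variables do not carry over. Pictures are saved under pics/ and viewed, at most 10 in all, crops included, and the job is handed in when it is done.

```bash
mkdir -p pics; cat > h.py <<'E'
import numpy as np,cv2
from workcell import telemetry,grab_frame,bot
def K(f):
    F=200/np.tan(np.radians(f["vertical_fov"])/2); return np.array([[F,0,f["cx"]],[0,F,f["cy"]],[0,0,1]])
def cloud(f):
    v,u=np.mgrid[0:400,0:640]; p=np.stack([u,v],-1).reshape(-1,1,2).astype(np.float64)
    n=cv2.undistortPoints(p,K(f),np.array(f["distortion"])).reshape(400,640,2)
    d=f["depth"][...,None]; c=np.concatenate([n*d,d],-1)
    return (c-np.array(f["t"]))@np.array(f["R"])
def save(f,name): cv2.imwrite("pics/"+name,cv2.cvtColor(f["pixels"],cv2.COLOR_RGB2BGR))
E
python3 - <<'E'
from h import *
for n in("scene","top"):
    f=grab_frame(n); save(f,n+"0.png"); np.save(n+"0.npy",cloud(f)); print(n,f["vertical_fov"],f["distortion"],(-np.array(f["R"]).T@np.array(f["t"])).round(3))
s=telemetry.observe(); print(s,bot.tcp_to_tips)
E
```

```text
scene 48.158562623267386 [-0.08479085  0.          0.          0.          0.        ] [-0.019  0.419  0.623]
top 56.794715741728986 [-0.00774577  0.          0.          0.          0.        ] [0.428 0.001 0.923]
{'clock': 0.1, 'qpos': array([ 1.045849  ,  0.5219395 , -0.03634874,  1.59993425,  0.02121811,
        1.02107247, -0.11276739]), 'qd': array([ 0.00043066, -0.00095196, -0.00065747,  0.00079508,  0.00098938,
       -0.00131125,  0.00037382]), 'joint_efforts': array([ 5.85119313e-03, -9.28491068e+01,  1.98504813e+00, -3.70537090e+01,
        1.81898352e-02,  5.31131212e-03, -9.36956667e-05]), 'position': array([ 0.27438397, -0.56125347,  0.24979832]), 'tool_rot': array([-3.14062727e+00,  7.08909065e-05,  4.54796637e-01]), 'force': array([-0.09518484, -1.16888846,  0.36401194]), 'moment': array([-0.02673854,  0.01861393, -0.00362693]), 'finger_force': 0.0, 'grip_width': 0.08534400361751592} 0.019
```

View pics/scene0.png

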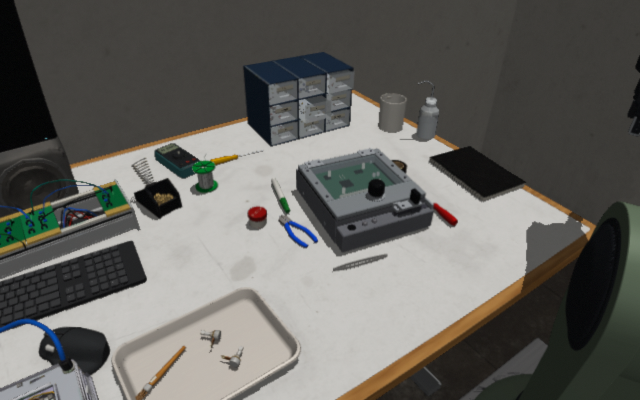

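View pics/top0.png

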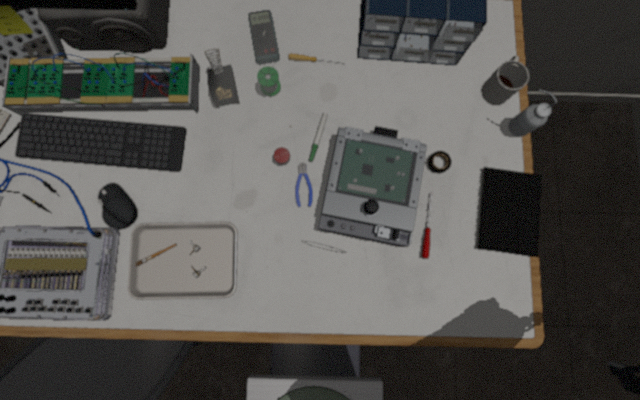

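The fixture is in the top view around (373,185). Its knob is near (371,206), and the slide with its fin is near (385,232) on the front sill. The driver and tape lie to its right, the tweezers in front, and the cutter, marker and jar to its left. Next I measure.

```bash
python3 - <<'E'
from h import *
P=np.load("top0.npy"); f=cv2.imread("pics/top0.png")
reg=np.zeros((400,640),bool); reg[120:250,310:435]=1
z=P[...,2]
def rect(m,n):
    m=m.astype(np.uint8); k,l,st,c=cv2.connectedComponentsWithStats(m); i=1+st[1:,4].argmax(); q=P[l==i]
    r=cv2.minAreaRect(q[:,:2].astype(np.float32)); print(n,st[i],np.array(r[0]).round(4),np.array(r[1]).round(3),round(r[2],2),q[:,2].mean().round(4)); return q
rect(reg&(z>.067)&(z<.082),"cover")
q=rect(reg&(z>.03)&(z<.12),"box")
kn=reg&(z>.1); kn[222:]=0
q=P[kn]; print("knob",len(q),q.mean(0),q.min(0),q.max(0))
sl=reg&(z>.088);sl[:222]=0; q=P[sl]; print("fin",len(q),q.mean(0),q.min(0),q.max(0)); print(np.argwhere(sl).mean(0), np.argwhere(kn).mean(0))
# dark grip px
Q=np.load("scene0.npy"); zz=Q[...,2]
m=(zz>.1)&(zz<.115);m2=np.zeros_like(m);m2[170:205,360:395]=1; q=Q[m&m2]; print("s knob",len(q),q.mean(0),q.min(0),q.max(0))
m=(zz>.09)&(zz<.105);m2=np.zeros_like(m);m2[180:220,396:430]=1; q=Q[m&m2]; print("s fin",len(q),q.mean(0),q.min(0),q.max(0))
S=np.load("scene0.npy")
img=cv2.imread("pics/scene0.png")[130:260,280:470]; a=cv2.resize(img,None,fx=3,fy=3)
b=cv2.resize(f[120:260,310:440],None,fx=3,fy=3,interpolation=cv2.INTER_CUBIC)
o=np.zeros((430,570+200,3),np.uint8)
o=np.zeros((420,960,3),np.uint8); o[:390,:570]=a; o[:420,570:960]=b; cv2.imwrite("pics/crop.png",cv2.resize(o,(800,350)))
E
```

```text
cover [ 322  128  105  112 7798] [ 0.6115 -0.1297] [0.216 0.241] 79.86 0.0714
box [ 318  126  109  121 9919] [ 0.6251 -0.1317] [0.22  0.285] 79.94 0.0684
knob 228 [ 0.52067117 -0.08884991  0.30691564] [ 0.42774876 -0.13567128  0.10071082] [5.66941301e-01 7.68025883e-04 9.23025373e-01]
fin 76 [ 0.4820398  -0.14724943  0.22666295] [ 0.42774876 -0.18237402  0.08852847] [5.03765921e-01 7.68025883e-04 9.23025373e-01]
[232.65789474 393.18421053] [196.9122807  371.55701754]
s knob 125 [ 0.54585911 -0.11450204  0.10458758] [ 0.53131268 -0.12966842  0.10001093] [ 0.56244855 -0.10015714  0.10757304]
s fin 57 [ 0.48852262 -0.17288704  0.09437028] [ 0.47753509 -0.18150343  0.09006104] [ 0.50217179 -0.16597767  0.09835202]
```

View pics/crop.png

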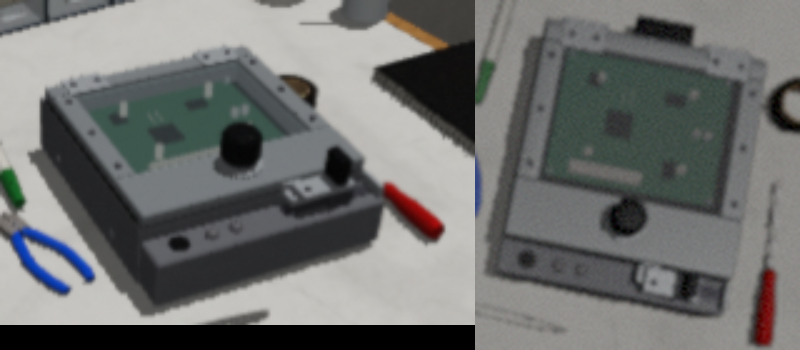

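```bash
python3 - <<'E'
from h import *
yaw=np.radians(-10.1); R=np.array([[np.cos(yaw),-np.sin(yaw)],[np.sin(yaw),np.cos(yaw)]])
for n,kr,fr in(("top",(195,215,358,382),(222,245,375,412)),("scene",(170,205,360,395),(180,220,396,430))):
    P=np.load(n+"0.npy");z=P[...,2]
    for nm,r,lo,hi,off in(("knob",kr,.097,.12,(-.076,0)),("fin",fr,.088,.11,(-.124,-.058))):
        q=P[r[0]:r[1],r[2]:r[3]].reshape(-1,3); q=q[(q[:,2]>lo)&(q[:,2]<hi)]
        c=np.r_[(q.min(0)+q.max(0))/2]; print(n,nm,len(q),q.mean(0).round(4),c.round(4),"max",q[:,2].max(),"spread in fixture",np.ptp(q[:,:2]@R,0).round(3),"origin",(q.mean(0)[:2]-R@off).round(4))
P=np.load("top0.npy");z=P[...,2];m=(z>.03)&(z<.12);m[:120]=0;m[250:]=0;m[:,:310]=0;m[:,428:]=0
q=P[m][:,:2]@R; lo=np.percentile(q,.5,axis=0);hi=np.percentile(q,99.5,axis=0);print("box in fix axes",lo,hi,"origin from y-mid, front",R@[lo[0]+.144,(lo[1]+hi[1])/2])
# edge angle: left edge line fit by z step
E
```

```text
top knob 174 [ 0.5509 -0.118   0.1062] [ 0.551  -0.1188  0.1041] max 0.11096423953515752 spread in fixture [0.032 0.034] origin [ 0.6257 -0.1313]
top fin 64 [ 0.4922 -0.175   0.0961] [ 0.4924 -0.1757  0.0942] max 0.09987286401258827 spread in fixture [0.024 0.013] origin [ 0.6245 -0.1396]
scene knob 145 [ 0.545  -0.1137  0.1037] [ 0.5469 -0.1149  0.1023] max 0.10757303636532634 spread in fixture [0.031 0.03 ] origin [ 0.6199 -0.127 ]
scene fin 66 [ 0.4883 -0.1726  0.0936] [ 0.4899 -0.1737  0.0932] max 0.09835201738355859 spread in fixture [0.024 0.013] origin [ 0.6205 -0.1373]
box in fix axes [ 0.49630337 -0.12691419] [0.77489542 0.08867754] origin from y-mid, front [ 0.62702798 -0.13110996]
```

Fixture origin is about (0.6255, -0.131) with yaw -10.1°. The knob is at (0.550, -0.118), with its top at about 0.108 as given. The fin is at (0.491, -0.175), top about 0.098. I'll go above a point 30 mm left of the fin with the fingers closed.

```bash
python3 -m crank '0 .032 -.023 0 0 0 0;0 .032 -.023 0 0 0 0;0 .032 -.023 0 0 0 0;0 .032 -.023 0 0 0 0;0 .032 -.023 0 0 0 0;0 .032 -.023 0 0 0 0;0 .032 -.023 0 0 0 0;0 .032 -.023 0 0 0 0' 30
python3 -m crank '0 .032 -.023 0 0 0 0;0 .032 -.023 0 0 0 0;0 .032 -.023 0 0 0 0;0 .03 -.023 0 0 0 0;0 0 0 0 0 0 7;0 0 0 0 0 0 7;0 0 0 0 0 0 7;0 0 0 0 0 0 7'
```

```text
clock: 0.77
position: [0.4241, -0.2819, 0.2502]
tool_rot: [-3.141, 0.0, 0.455]
force: [0.6, -0.8, 0.1]
grip_width: -0.0003
finger_force: 0.0
clock: 1.43
position: [0.4964, -0.1455, 0.25]
tool_rot: [-3.142, 0.001, -0.04]
force: [0.4, 0.3, 0.0]
grip_width: 0.0002
finger_force: 0.0
```

```bash
python3 -m crank '0 0 0 .02 0 0 4;0 0 0 .03 0 0 4;0 0 0 .03 0 0 0;0 0 0 .025 0 0 0;0 0 0 .02 0 0 0;0 0 0 .015 0 0 0;0 0 0 .005 0 0 0;0 0 0 .002 0 0 0'
python3 - <<'E'
from h import *
for n in("scene","top"):
    f=grab_frame(n); save(f,n+"1.png"); np.save(n+"1.npy",cloud(f))
f=cv2.imread("pics/scene1.png")[130:260,280:470]; a=cv2.resize(f,None,fx=4,fy=4,interpolation=cv2.INTER_CUBIC); cv2.imwrite("pics/c1.png",a)
E
```

```text
clock: 2.1
position: [0.496, -0.1456, 0.1025]
tool_rot: [-3.142, 0.002, -0.173]
force: [0.4, -0.0, 0.1]
grip_width: -0.0006
finger_force: 0.0
```

View pics/c1.png

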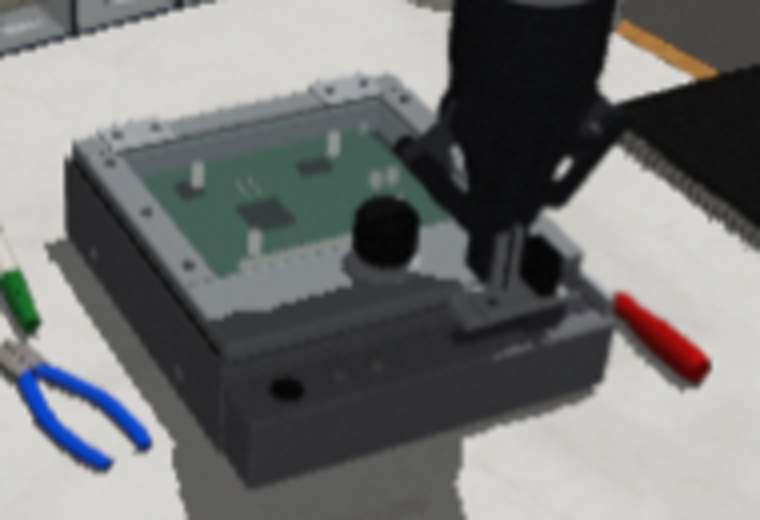

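Crop of the scene view: the closed fingertips, near (505,285), stand just left of the fin at (540,265) and above the tongue. Pushing right now.

```bash
python3 -m crank '0 0 .003 .002 0 0 0;0 0 .004 0 0 0 0;0 0 .005 0 0 0 0;0 0 .005 0 0 0 0;0 0 .005 0 0 0 0;0 0 .005 0 0 0 0;0 0 .003 0 0 0 0;0 0 .001 0 0 0 0'
```

```text
clock: 2.87
position: [0.491, -0.177, 0.1014]
tool_rot: [3.141, -0.0, -0.174]
force: [1.3, 1.3, 0.8]
grip_width: -0.0003
finger_force: 1.0
```

```bash
python3 -m crank '0 0 .003 0 0 0 0;0 0 .003 0 0 0 0;0 0 .002 0 0 0 0;0 0 .001 0 0 0 0;0 0 .001 0 0 0 0;0 0 .001 0 0 0 0;0 0 .001 0 0 0 0;0 0 0 0 0 0 0'
```

```text
clock: 3.53
position: [0.4898, -0.1845, 0.1013]
tool_rot: [-3.138, 0.001, -0.17]
force: [2.4, 25.5, 6.9]
grip_width: -0.0001
finger_force: 12.7
```

25 N against the push suggests the end stop. Backing off and measuring the fin and fixture.

```bash
python3 -m crank '0 0 -.004 0 0 0 0;0 0 -.006 0 0 0 0;0 0 -.006 -.02 0 0 0;0 0 0 -.04 0 0 0;0 0 0 -.04 0 0 0;0 0 0 -.035 0 0 0;.085 0 -.03 0 0 0 0;.085 0 -.02 0 0 0 0'
python3 - <<'E'
from h import *
R=lambda y:np.array([[np.cos(y),-np.sin(y)],[np.sin(y),np.cos(y)]]); R=R(np.radians(-10.1))
f=grab_frame("top"); save(f,"top2.png"); P=cloud(f); np.save("top2.npy",P)
g=grab_frame("scene"); save(g,"scene2.png"); Q=cloud(g)
for n,P,w in(("scene0",np.load("scene0.npy"),(160,240,350,450)),("scene",Q,(160,240,350,450)),("top",P,(190,250,320,425))):
  q=P[w[0]:w[1],w[2]:w[3]].reshape(-1,3); F=(q[:,:2]-[.6255,-.131])@R
  for nm,m in(("fin",(F[:,0]<-.106)&(F[:,0]>-.15)&(q[:,2]>.086)&(q[:,2]<.11)),("knob",(F[:,0]>-.1)&(F[:,0]<-.05)&(abs(F[:,1])<.03)&(q[:,2]>.097)&(q[:,2]<.115))):
    print(n,nm,m.sum(),(np.median(F[m],0)*1e3).round(1),q[m].mean(0).round(4))
a=cv2.resize(cv2.imread("pics/scene2.png")[130:260,280:470],None,fx=3,fy=3,interpolation=cv2.INTER_CUBIC); cv2.imwrite("pics/c2.png",a)
E
```

```text
clock: 4.2
position: [0.5012, -0.1226, 0.2383]
tool_rot: [3.142, -0.004, -0.175]
force: [-0.4, 1.3, -1.4]
grip_width: 0.0235
finger_force: 0.0
scene0 fin 72 [-128.6  -63.8] [ 0.488  -0.1725  0.0931]
scene0 knob 145 [-83.2   3.3] [ 0.545  -0.1137  0.1037]
scene fin 63 [-128.5  -90.6] [ 0.4836 -0.1987  0.0927]
scene knob 143 [-83.   3.] [ 0.5451 -0.1136  0.1039]
top fin 0 [nan nan] [nan nan nan]
top knob 48 [-69.7   6.8] [ 0.558  -0.112   0.1067]
  return _methods._mean(a, axis=axis, dtype=dtype,
  ret = um.true_divide(
<stdin>:8: RuntimeWarning: Mean of empty slice.
```

View pics/c2.png

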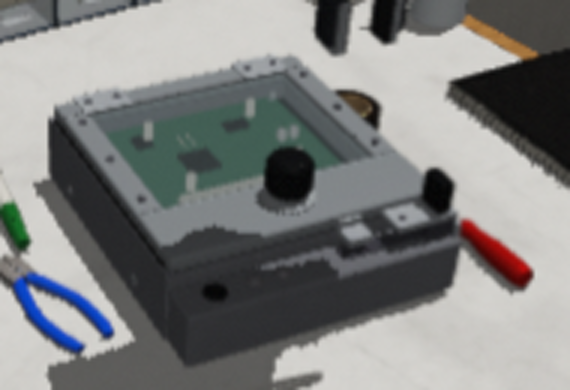

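The slide now stands at the right end: the fin at (437,190) in the crop has moved 27 mm to fixture y ≈ -94, the end-stop position. The tongue is clear of the tab and the fixture has not moved. Next is the knob, gripped across the fixture's y.

```bash
python3 -m crank '.06 .02 -.006 0 0 0 0;.06 .02 -.006 0 0 0 0;.06 .007 -.002 .01 0 0 0;.06 0 0 .03 0 0 0;.06 0 0 .03 0 0 0;.06 0 0 .03 0 0 0;.06 0 0 .02 0 0 0;.06 0 0 .008 0 0 0'
```

```text
clock: 4.97
position: [0.5471, -0.1178, 0.1049]
tool_rot: [3.141, 0.005, -0.174]
force: [-0.5, 1.0, -0.3]
grip_width: 0.0596
finger_force: 0.0
```

```bash
python3 -m crank '.06 0 0 .01 0 0 0;.03 0 0 0 0 0 0;.02 0 0 0 0 0 0;.02 0 0 0 0 0 0;.02 0 0 0 0 0 0;.02 0 0 0 0 0 0;.02 0 0 0 0 0 0;.02 0 0 0 0 0 0' 40
```

```text
clock: 5.63
position: [0.5494, -0.1179, 0.0991]
tool_rot: [3.141, -0.001, -0.174]
force: [-3.6, -4.0, 8.1]
grip_width: 0.0329
finger_force: 40.7
```

```bash
python3 -m crank '.02 0 0 -.001 0 0 0;.02 0 0 -.001 0 0 0;.02 0 0 -.001 0 0 0;.02 0 0 -.001 0 0 0;.02 0 0 -.001 0 0 0;.02 0 0 -.001 0 0 0;.02 0 0 0 0 0 0;.02 0 0 0 0 0 0'
```

```text
clock: 6.3
position: [0.5501, -0.1179, 0.1046]
tool_rot: [3.141, -0.002, -0.174]
force: [6.7, -6.4, -7.9]
grip_width: 0.0329
finger_force: 40.4
```

```bash
python3 -m crank '.02 0 0 -.001 0 0 0;.02 0 0 -.001 0 0 0;.02 0 0 -.001 0 0 0;.02 0 0 -.001 0 0 0;.02 0 0 0 0 0 0;.02 0 0 0 0 0 0;.02 0 0 0 0 0 0;.02 0 0 0 0 0 0'
```

```text
clock: 6.97
position: [0.5507, -0.118, 0.1087]
tool_rot: [3.141, -0.004, -0.174]
force: [9.6, -7.2, -8.9]
grip_width: 0.0328
finger_force: 40.5
```

```bash
cat > cov.py <<'E'
from h import *
y=np.radians(-10.1);R=np.array([[np.cos(y),-np.sin(y)],[np.sin(y),np.cos(y)]])
g=grab_frame("scene")
for nm,P in(("before",np.load("scene0.npy")),("now",cloud(g))):
    q=P[100:230,280:430].reshape(-1,3);F=(q[:,:2]-[.622,-.129])@R
    m=(abs(F[:,1]-.092)<.012)&(F[:,0]>-.1)&(F[:,0]<.1)&(q[:,2]>.055)&(q[:,2]<.2)
    p=np.polyfit(F[m,0],q[m,2],1);print(nm,m.sum(),"slope deg",np.degrees(np.arctan(-p[0])).round(2),"front z",np.polyval(p,-.1).round(4),"rear",np.polyval(p,.1).round(4))
E
python3 cov.py
```

```text
before 554 slope deg 0.01 front z 0.0718 rear 0.0718
now 554 slope deg 2.38 front z 0.0803 rear 0.072
```

The cover is 2.4° open at under 10 N, so it is free and needs no turn. I'll raise it along the hinge arc: per 1.5° row that is x +0.9 mm, z -4.7 mm, and -1.5° about the tool's y.

```bash
python3 -m crank '.02 .001 .001 0 0 -1 0;.02 .001 .001 0 0 -1.4 0;.02 .0009 0 -.0047 0 -1.5 0;.02 .0009 0 -.0047 0 -1.5 0;.02 .0009 0 -.0047 0 -1.5 0;.02 .0009 0 -.0047 0 -1.5 0;.02 .0009 0 -.0047 0 -1.5 0;.02 0 0 0 0 0 0'; python3 cov.py
```

```text
clock: 7.68
position: [0.5589, -0.1197, 0.1318]
tool_rot: [-3.14, 0.172, -0.172]
force: [5.2, 4.6, -4.6]
grip_width: 0.0328
finger_force: 41.3
before 554 slope deg 0.01 front z 0.0718 rear 0.0718
now 444 slope deg 9.55 front z 0.1061 rear 0.0724
```

```bash
python3 -m crank '.02 .0014 -.0005 -.0047 0 -1.5 0;.02 .0013 0 -.0047 0 -1.5 0;.02 .0009 0 -.0047 0 -1.5 0;.02 .0009 0 -.0047 0 -1.5 0;.02 .0009 0 -.0047 0 -1.5 0;.02 .0009 0 -.0047 0 -1.5 0;.02 .0009 0 -.0047 0 -1.5 0;.02 0 0 0 0 0 0'; python3 cov.py
```

```text
clock: 8.4
position: [0.5738, -0.1223, 0.1613]
tool_rot: [-3.14, 0.355, -0.173]
force: [4.5, 2.2, -6.5]
grip_width: 0.0328
finger_force: 41.3
before 554 slope deg 0.01 front z 0.0718 rear 0.0718
now 319 slope deg 18.94 front z 0.1402 rear 0.0716
```

```bash
python3 -m crank '.02 .0012 0 -.0047 0 -1.5 0;.02 .0011 0 -.0047 0 -1.5 0;.02 .0009 0 -.0047 0 -1.5 0;.02 .0009 0 -.0047 0 -1.5 0;.02 .0009 0 -.0047 0 -1.5 0;.02 .0009 0 -.0047 0 -1.5 0;.02 .0009 0 -.0047 0 -1.5 0;.02 0 0 0 0 0 0'
python3 -m crank '.02 0 0 0 0 0 0;.02 0 0 0 0 0 0;.02 0 0 0 0 0 0;.02 0 0 0 0 0 0;.02 0 0 0 0 0 0;.02 0 0 0 0 0 0;.02 0 0 0 0 0 0;.02 0 0 0 0 0 0'; python3 cov.py
python3 - <<'E'
from h import *
g=grab_frame("scene"); save(g,"scene3.png"); cv2.imwrite("pics/c3.png",cv2.resize(cv2.imread("pics/scene3.png")[110:280,240:480],None,fx=3,fy=3))
E
```

```text
clock: 9.12
position: [0.5936, -0.1258, 0.1874]
tool_rot: [-3.14, 0.538, -0.172]
force: [6.9, 1.9, -8.7]
grip_width: 0.0326
finger_force: 41.3
clock: 9.78
position: [0.5934, -0.1258, 0.1873]
tool_rot: [-3.14, 0.535, -0.172]
force: [11.9, -0.1, -11.9]
grip_width: 0.0328
finger_force: 41.3
before 554 slope deg 0.01 front z 0.0718 rear 0.0718
now 171 slope deg 28.67 front z 0.1678 rear 0.0585
```

View pics/c3.png

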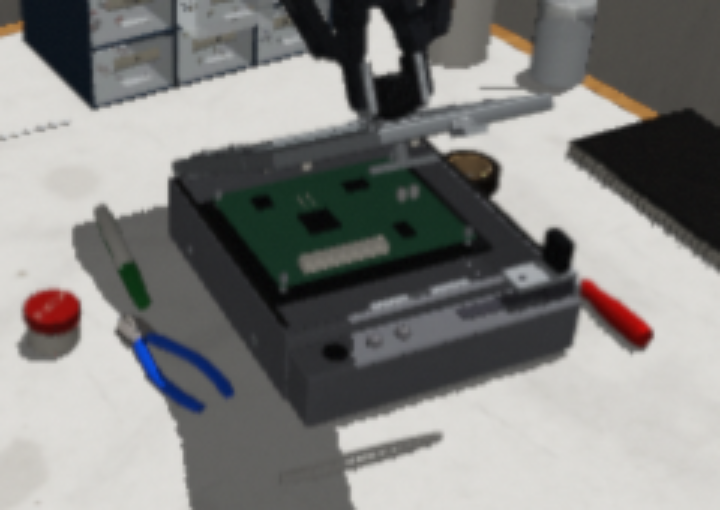

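In the crop the cover stands about 30° open, held by the knob at (400,95). The slide is at the right, and the fixture and loose items are undisturbed. I'll relieve the radial pull a little and hand in if it's steady.

```bash
python3 -m crank '.02 .0006 0 0 0 0 0;.02 .0006 0 0 0 0 0;.02 .0005 0 0 0 0 0;.02 0 0 0 0 0 0;.02 0 0 0 0 0 0;.02 0 0 0 0 0 0;.02 0 0 0 0 0 0;.02 0 0 0 0 0 0'; python3 -m crank '.02 0 0 0 0 0 0;.02 0 0 0 0 0 0;.02 0 0 0 0 0 0;.02 0 0 0 0 0 0;.02 0 0 0 0 0 0;.02 0 0 0 0 0 0;.02 0 0 0 0 0 0;.02 0 0 0 0 0 0'
```

```text
clock: 10.55
position: [0.5937, -0.1259, 0.1872]
tool_rot: [-3.14, 0.539, -0.172]
force: [2.2, 5.3, -4.7]
grip_width: 0.0329
finger_force: 41.4
clock: 11.22
position: [0.5937, -0.1258, 0.1872]
tool_rot: [-3.14, 0.539, -0.172]
force: [2.8, 4.8, -3.2]
grip_width: 0.0327
finger_force: 41.4
```

Steady and lightly loaded, so I'm handing it in.

```bash
python3 -c "
from workcell import bot
print(bot.job_done())"
```

```text
the job is handed in; nothing more can be done
None
```

The job is handed in: the lock slide is at its right end stop, the cover came free on the first tug with no knob turn, and the gripper holds it at about 30°; the hand-in gave no verdict.

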